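# Tap a bearing cup square into a drum-stand housing

### The job

The steel bearing cup has only been started in the red housing: take the brass drift out of its wooden block and use its tip to work the cup fully home, pressing lightly and alternately round the rim so that it goes in square and never cocks, and finish with a firm push of about 25 N on the rim to be sure it sits solid. Then stand the drift back in its hole and let go. Do not push the cup with the gripper and leave the other things on the bench alone.

Things in the scene. Friction and masses are not known exactly. Their poses are not given: they have to be found in the camera images.
- cup: Bearing cup: bare steel ring, outer diameter 64 mm, inner 42 mm, 18 mm high: the rim is a flat band 11 mm wide (radius 21 to 32 mm), open in the middle. Origin at the centre of its top face, z along its axis, up. It starts 8 to 10 mm proud of the boss and up to 2 degrees out of square. More than 5 degrees (0.09 rad) of tilt, or more than 35 N on it, spoils the fit
- cup_top (a point): Centre of the cup's top face, z up. The fit is tight and the cup stays where it is pushed. Pressing one side of the rim with roughly 8 to 14 N drives that side down; the far side stays or lifts slightly, so it tilts about 1 to 2 degrees per mm pressed, and pressing the opposite side levels it. A rim point that has reached the shoulder is solid: force rises at once. Home: the whole rim solid
- bore (a point): Centre of the bore's mouth, on the flat round top face (98 mm diameter) of the boss of the red housing, 46 mm above the bench; z up. The housing is fixed: foot 140 x 140 x 20 mm with bolt heads up to 30 mm high at its corners, and on it the boss. A shoulder in the bore stops the cup when its top face is 3 mm above this point
- drift_mid (a point): Middle of the brass drift, a plain round bar 20 mm in diameter and 130 mm long, 0.25 kg or so, standing upright in its block at the start; z along the bar, its tip end 65 mm below this point. The last 6 mm taper to a flat tip 14 mm in diameter. In the block its lower 35 mm are in the hole
- drift: The drift again, its origin at the centre of its flat tip (the lower end), z up along the bar. 18 to 30 N held for a moment through this tip on the rim of the seated cup shows that it sits solid
- block_hole (a point): Centre of the mouth of the hole in the drift's block, on the block's top face 45 mm above the bench; z up. The block is pale wood, 80 x 80 x 45 mm, fixed; the hole is 24 mm in diameter with a 3 mm chamfer and 35 mm deep
- tin: Bystander: white jar with an orange cap, 60 mm in diameter, 70 mm high; origin at the centre of its underside
- cone: Bystander: steel bearing cone with a ring of dark rollers, 57 mm in diameter, 20 mm high, lying on the bench; origin at the centre of its underside
- wrench: Bystander: wrench, 170 mm long, lying flat along its x axis
Mind the look-alikes: they are no part of the job. Of the things like the drift, leave any that is pink; of the rest the larger one is meant.

How it is judged:
By the outcome, as a careful person would: the job done as asked, in the order asked, and still so for the second after the job is handed in, with the robot touching nothing.
It also fails if it takes over 64 s, if anything falls off the work surface, if the arm or the gripper's body presses on something with over 40 N, if the wrist force passes 120 N, or if a joint passes its speed limit or range.

### The arm

A 7-joint arm with a two-finger parallel gripper is mounted at the origin on the work surface. World frame = base frame: x ahead of the robot, y to its left, z up, the work surface at z = 0. Lengths are in mm, angles in rad, forces in N, time in s.
With the tool pointing down it reaches from about 400 to 875 mm from the base axis. Payload 4.4 kg.
Tool frame: the origin (TCP) lies midway between the tips of the shut fingers; the grasp point (between the pads) lies 19 mm behind it (ctrl.pinch_z is the distance from the TCP to the grasp point, in mm); z points along the fingers, y is the line along which they close (so a half turn about z gives the same grasp; the last joint's range is limited). The gripper opens to 85 mm and grips with 20 to 120 N. Pads are 22 mm wide; open, the fingers measure 114 mm over their backs; the gripper's body (76 mm by 85 mm) begins 54 mm behind the grasp point. The pads swing forward as they close: fully open they stand 13 mm farther back than shut.
Start: joints at [-1.303, 0.628, 0.038, 1.517, -0.027, 0.996, -0.02], TCP at [212.94, 614.145, 231.313] pointing down, gripper open.
Joint ranges: [-3.06, 3.06], [-0.37, 2.12], [-1.25, 1.32], [0.18, 2.47], [-1.1, 4.24], [0.23, 1.98], [-2.94, 2.94]. Speed limits (rad/s): [2.57, 2.57, 3.14, 3.14, 3.14, 3.14, 3.14].

### API

Orientations are given as [roll, pitch, yaw] about the fixed x, y, z axes, in that order (R = Rz(yaw) Ry(pitch) Rx(roll)).
In Python, from cell import read_state, cams, order, ctrl gives the robot as it stands.
- The arm moves only by the tool move_arm, never from a script. Its argument "targets" is text: rows parted by semicolons, each of 7 numbers parted by spaces: the gripper's target within -1 to 1 (fully open at 1, half-way at 0, shut at -1), then the shift along the tool's x, y, z in cm, then the turn, a rotation vector about the tool's x, y, z in degrees. A call has 1 to 5 rows; each row shifts and turns the commanded pose from where the row before left it, along the tool's axes as they then stand; what a row does not reach is not made up. A row lasts 1/12 s, in which the tool goes at most 41.7 mm and 7.16 degrees, less where a joint would pass 70% of its speed; a pose out of reach is approached as far as the arm can. A call with a gripper value outside its range is refused whole. The fingers move at their own pace and stop on an object; the grip force is fixed at half the most. Time passes only in rows, so rows that do not move let the fingers close. It gives the time, the measured TCP pose, the force, the opening and the grip force at its end, in the units of the state.
- read_state(): the state, without advancing time (a new reading comes with each control period).
- cams.get_image(name): name is "scene" or "top"; returns a dict with "color" (480x640x3 uint8, red, green, blue), "fovy" (degrees; the focal length in pixels is half the picture's height over the tangent of half this angle, whatever the lens; pixels are square), "cx", "cy" (the principal point, pixels), "k1" (the pictures are not rectified: a ray, as slopes to the right and down, at radius r is drawn at 1 + k1 r^2 times it, then the intrinsics apply), "rvec" (rotation vector, rad) and "tvec" (3), from world to camera coordinates, as OpenCV has them. Camera axes: x right, y down, z forward; pixel columns grow to the right and rows downward; lengths in mm; the calibration is good to about 2 mm. A picture is of the moment at which its call begins. There is no depth.
- order.finish_job(): hands the job in; it is judged then, once.
The state is a dict: "clock": time; "qpos": joint angles; "qd": joint speeds; "tau": joint torques, N m; "eef_pos": TCP position; "tool_rot": TCP orientation; "force": force on the tool from outside, world axes, zero at the start; "torque": the same for the moment, N m; "width": finger opening in mm; "gripper_force": force on a finger pad.
Only numpy, scipy, OpenCV 4.12 (cv2) and the standard library are available. Lean on these libraries where they do the work, as an engineer would, in place of code of your own. Each camera call takes 0.05 s, during which the arm holds its last target. There are 200 camera calls.

## Working session

There is one attempt and no reset: what is moved stays moved. The work goes in short steps, Python scripts to look and compute and a tool call to move; the robot and the scene stay as the last step left them, time stands still between calls to the robot, and variables do not carry over. Pictures are saved under pics/ and viewed, at most 10 in all, crops included, and the job is handed in when it is done.

Besides the shell and the picture viewer there is one more tool, called after ">>>" as name(argument=value, ...) on one line, values as JSON. move_arm: Moves the arm, as the interface text tells. Its arguments: {"type":"object","properties":{"targets":{"type":"string"}},"required":["targets"]}

```bash
mkdir -p pics; cat > h.py <<'E'
import numpy as np, cv2
from cell import read_state, cams, order, ctrl
def grab(n,f):
    d=cams.get_image(n); cv2.imwrite('pics/'+f,d['color'][:,:,::-1]); 
    import pickle; pickle.dump({k:v for k,v in d.items()},open(n+'.pkl','wb')); return d
def load(n):
    import pickle; return pickle.load(open(n+'.pkl','rb'))
def par(d):
    f=240/np.tan(np.radians(d['fovy'])/2); R=cv2.Rodrigues(np.array(d['rvec'],float))[0]; return f,R,np.array(d['tvec'],float).ravel()
def ray(d,u,v):
    f,R,t=par(d); x=np.array([(u-d['cx'])/f,(v-d['cy'])/f]); p=x.copy()
    for _ in range(30): p=x/(1+d['k1']*(p@p))
    return -R.T@t, R.T@np.array([p[0],p[1],1])
def atz(d,u,v,z):
    c,r=ray(d,u,v); return c+r*(z-c[2])/r[2]
def proj(d,P):
    f,R,t=par(d); q=R@np.array(P,float)+t; p=q[:2]/q[2]; p=p*(1+d['k1']*(p@p)); return f*p+[d['cx'],d['cy']]
def crop(n,f,u0,v0,u1,v1,s):
    c=load(n)['color'][v0:v1,u0:u1,::-1]; cv2.imwrite('pics/'+f,cv2.resize(c,None,fx=s,fy=s,interpolation=cv2.INTER_CUBIC))
E
python3 - <<'E'
from h import *
a=grab('scene','s0.png');b=grab('top','t0.png')
for d in(a,b): print(d['fovy'],d['k1'],par(d)[1].T@-par(d)[2])
s=read_state();print(s); print(ctrl.pinch_z)
E
```

```text
52.65166553187477 0.01680412603034867 [962.64007818 577.5932069  656.39248008]
45.94990957166423 -0.18092602951044973 [ 445.17225579  -25.20792363 1202.18192531]
{'clock': 0.1, 'qpos': array([-1.30277974,  0.62926615,  0.03842476,  1.51829138, -0.02700337,
        0.99628354, -0.02001778]), 'qd': array([ 0.00098032, -0.00200443,  0.00127543, -0.00548432, -0.00025158,
        0.00090743, -0.00035148]), 'tau': array([ 3.30642550e-03, -5.64534903e+01,  1.23058923e+00, -1.93973601e+01,
        1.12748856e-02,  5.46317213e-03, -2.33198983e-05]), 'eef_pos': array([212.7464897 , 613.5952844 , 230.46508492]), 'tool_rot': array([-3.13986145e+00,  4.04400492e-06,  2.80777210e+00]), 'force': array([ 0.08494178, -0.27263427,  0.6781283 ]), 'torque': array([-0.03878702,  0.01499676, -0.00719578]), 'gripper_force': 0.0, 'width': 85.31477013644881}
18.700000000000003
```

View pics/s0.png

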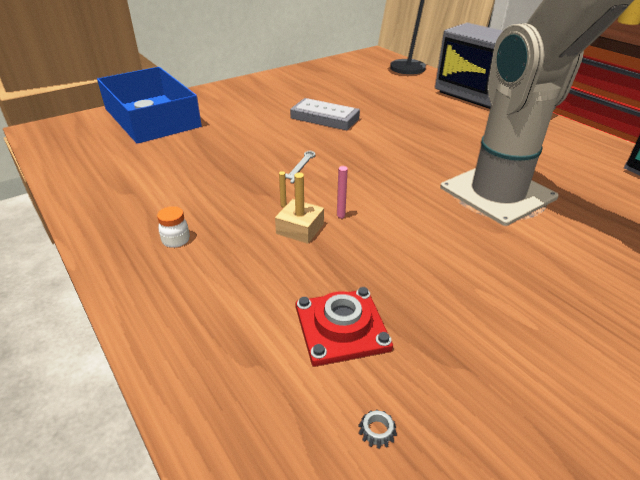

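View pics/t0.png

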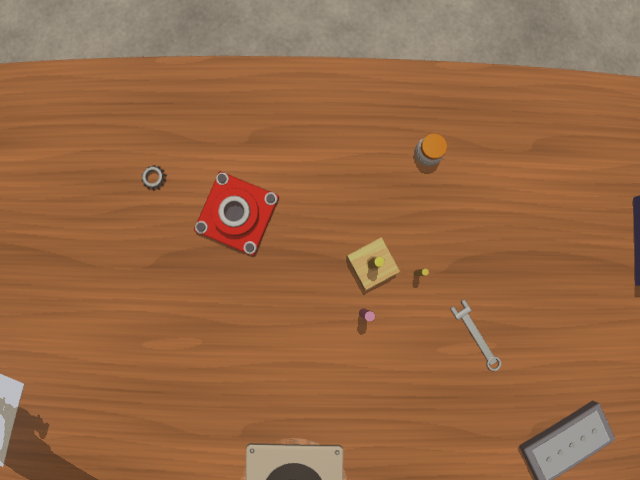

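```bash
python3 - <<'E'
from h import *
def c(n,u,v,w,h,s):
    x=load(n)['color'][v:v+h,u:u+w,::-1]; return cv2.resize(x,None,fx=s,fy=s,interpolation=cv2.INTER_CUBIC)
# each 400x300
A=np.vstack([np.hstack([c('scene',255,155,100,75,4)[:, :],c('top',335,225,100,75,4)]),np.hstack([c('scene',293,285,100,75,4),c('top',185,170,100,75,4)])])
cv2.imwrite('pics/c0.png',A)
E
```

```text
(no output)
```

View pics/c0.png

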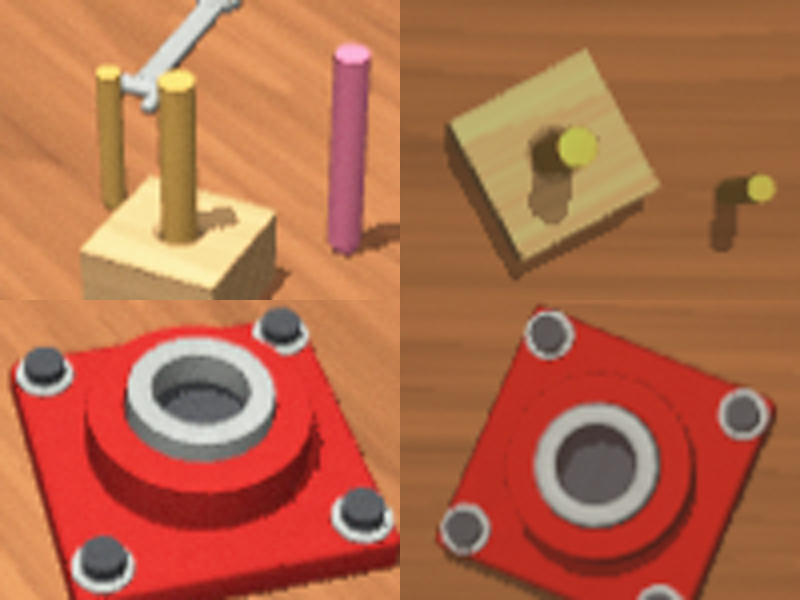

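```bash
python3 - <<'E'
from h import *
T=load('top');S=load('scene')
o=lambda u,v,x,y:(u+(x+.5)/4-.5,v+(y+.5)/4-.5)
def tri(a,b):
    c1,r1=ray(T,*a);c2,r2=ray(S,*b);r1/=np.linalg.norm(r1);r2/=np.linalg.norm(r2)
    s=np.linalg.lstsq(np.c_[r1,-r2],c2-c1,rcond=None)[0];p,q=c1+s[0]*r1,c2+s[1]*r2;return (p+q)/2,np.linalg.norm(p-q)
print('drift top T',atz(T,*o(335,225,178,146),140),'S',atz(S,*o(255,155,178,81),140),tri(o(335,225,178,146),o(255,155,178,81)))
C=np.array([atz(T,*o(335,225,x,y),45) for x,y in[(45,122),(185,48),(260,185),(122,262)]]);print('block',C[:,:2],C.mean(0))
print('cup T',atz(T,*o(185,170,197,165),55),'S',atz(S,*o(293,285,200,91),55),tri(o(185,170,197,165),o(293,285,200,91)))
print('boss',atz(T,*o(185,170,201,160),46))
B=[atz(T,*o(185,170,x,y),30)for x,y in[(149,34),(343,114),(65,229)]];print('bolts',B,'mid',(B[1]+B[2])/2)
print('pink',atz(T,369.5,316,130),'small',atz(T,425,272,110),'tin',atz(T,433,146,70))
E
```

```text
drift top T [ 489.89447699 -157.8382516   140.        ] S [ 489.55735627 -154.81061632  140.        ] (array([ 489.1198065 , -157.37250154,  138.734561  ]), np.float64(2.0611495484853637))
block [[ 505.0265671  -101.13848934]
 [ 544.41043248 -172.82859548]
 [ 474.54882306 -212.32185398]
 [ 434.06029895 -141.62705536]] [ 489.5115304  -156.97899854   45.        ]
cup T [590.91840737 129.77100543  55.        ] S [592.45812333 132.47777699  55.        ] (array([591.03653083, 130.31721771,  52.33581542]), np.float64(0.5770724453433963))
boss [594.6921527  128.99139769  46.        ]
bolts [array([663.21965239, 160.80883571,  30.        ]), array([622.22210483,  57.32742579,  30.        ]), array([559.32525429, 201.71579572,  30.        ])] mid [590.77367956 129.52161076  30.        ]
pink [ 386.04691718 -142.10971942  130.        ] small [ 471.44963488 -251.74631853  110.        ] tin [ 731.97592617 -277.0886235    70.        ]
```

```bash
cat >> h.py <<'E'
from scipy.spatial.transform import Rotation as Ro
def to(P,*more):
    s=read_state();R=Ro.from_euler('xyz',s['tool_rot']).as_matrix();p=s['eef_pos']
    for q in (P,)+more: print(np.round(R.T@(np.array(q)-p)/10,2)); p=np.array(q)
    print('now',np.round(s['eef_pos'],1),np.round(s['tool_rot'],4),'F',np.round(s['force'],1),'t',s['clock'],'w',round(s['width'],1),'gf',round(s['gripper_force'],1))
E
python3 -c "
from h import *
to((470,250,231),(489.5,-157,200))"
```

```text
[-3.622e+01 -2.592e+01 -1.000e-02]
[-15.18 -37.81   3.17]
now [212.7 613.6 230.5] [-3.1399  0.      2.8078] F [ 0.1 -0.3  0.7] t 0.1 w 85.3 gf 0.0
```

>>> move_arm(targets="1 -3 -2.16 0 0 0 0;1 -3 -2.16 0 0 0 0;1 -3 -2.16 0 0 0 0;1 -3 -2.16 0 0 0 0;1 -3 -2.16 0 0 0 0")

```text
clock: 0.52
eef_pos: [319.8, 461.2, 230.9]
tool_rot: [-3.141, -0.0, 2.808]
force: [1.4, -0.6, -0.6]
width: 85.4
gripper_force: 0.0
```

>>> move_arm(targets="1 -3 -2.16 0 0 0 0;1 -3 -2.16 0 0 0 0;1 -3 -2.16 0 0 0 0;1 -3 -2.16 0 0 0 0;1 -3 -2.16 0 0 0 0")

```text
clock: 0.93
eef_pos: [426.1, 310.0, 231.1]
tool_rot: [-3.141, -0.0, 2.808]
force: [0.9, 0.7, 0.3]
width: 85.2
gripper_force: 0.0
```

>>> move_arm(targets="1 -3 -2.16 0 0 0 0;1 -3 -2.16 0 0 0 0;1 -1.4 -3.5 0.2 0 0 0;1 -1.4 -3.5 0.2 0 0 0;1 -1.4 -3.5 0.2 0 0 0")

```text
clock: 1.35
eef_pos: [473.2, 136.4, 224.9]
tool_rot: [-3.141, -0.0, 2.808]
force: [0.3, 0.1, -0.4]
width: 85.6
gripper_force: 0.0
```

>>> move_arm(targets="1 -1.4 -3.5 0.3 0 0 0;1 -1.4 -3.5 0.3 0 0 0;1 -1.4 -3.5 0.3 0 0 0;1 -1.4 -3.5 0.3 0 0 0;1 -1.4 -3.5 0.3 0 0 0")

```text
clock: 1.77
eef_pos: [481.7, -51.7, 210.0]
tool_rot: [-3.142, -0.0, 2.808]
force: [0.2, -0.2, -0.2]
width: 85.3
gripper_force: 0.0
```

```bash
python3 -c "
from h import *
to((489.5,-157,190))"
```

```text
[-4.18 -9.7   2.  ]
now [481.7 -51.7 210. ] [-3.1415e+00 -4.0000e-04  2.8079e+00] F [ 0.2 -0.2 -0.2] t 1.7667 w 85.3 gf 0.0
```

>>> move_arm(targets="1 -1.4 -3.23 0.7 0 0 0;1 -1.4 -3.23 0.7 0 0 0;1 -1.4 -3.24 0.6 0 0 0;1 0 0 0 0 0 0")

```text
clock: 2.1
eef_pos: [488.9, -164.2, 189.3]
tool_rot: [-3.137, 0.001, 2.797]
force: [0.0, 0.1, 0.3]
width: 85.6
gripper_force: 0.0
```

```bash
python3 - <<'E'
from h import *
to((489.5,-157,76))
S=grab('scene','s1.png');T=grab('top','t1.png')
def c(n,u,v,w,h,s):
    x=load(n)['color'][v:v+h,u:u+w,::-1]; return cv2.resize(x,None,fx=s,fy=s,interpolation=cv2.INTER_CUBIC)
cv2.imwrite('pics/c1.png',np.hstack([c('scene',225,90,150,150,2.66),c('top',300,190,150,150,2.66)]))
E
```

```text
[ 0.19  0.75 11.32]
now [ 488.9 -164.2  189.3] [-3.1366e+00  6.0000e-04  2.7970e+00] F [0.  0.1 0.3] t 2.1 w 85.6 gf 0.0
```

View pics/c1.png

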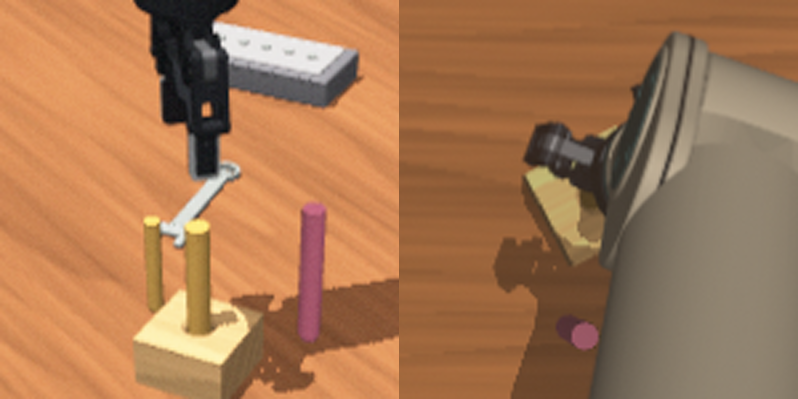

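```bash
python3 -c "
from h import *
to((489.5,-157,120),(489.5,-157,76)); print(read_state()['qpos'])"
```

```text
[-0.03  0.    6.97]
[-0.01  0.    4.4 ]
now [ 489.4 -156.9  189.7] [-3.1412e+00 -1.4000e-03  2.8038e+00] F [-0.3  1.3 -0.4] t 2.2 w 85.7 gf 0.0
[ 0.20331584  0.49332466  0.07528498  1.93959537 -0.05401945  0.71201701
  1.54362926]
```

>>> move_arm(targets="1 0 0 3 0 0 0;1 0 0 3 0 0 0;1 0 0 3 0 0 0;1 0 0 2 0 0 0;1 0 0 0.4 0 0 0")

```text
clock: 2.62
eef_pos: [488.0, -152.4, 73.4]
tool_rot: [3.141, -0.006, 2.811]
force: [-0.1, -0.3, 0.4]
width: 84.9
gripper_force: 0.0
```

>>> move_arm(targets="0 0 0 0 0 0 0;-0.3 0 0 0 0 0 0;-1 0 0 0 0 0 0;-1 0 0 0 0 0 0;-1 0 0 0 0 0 0")

```text
clock: 3.03
eef_pos: [490.9, -155.4, 77.5]
tool_rot: [3.141, 0.002, 2.808]
force: [0.4, 0.3, -0.3]
width: 25.7
gripper_force: 0.0
```

>>> move_arm(targets="-1 0 0 0 0 0 0;-1 0 0 0 0 0 0;-1 0 0 0 0 0 0")

```text
clock: 3.28
eef_pos: [490.7, -156.0, 77.5]
tool_rot: [-3.141, 0.002, 2.807]
force: [-1.2, -0.0, 6.0]
width: 18.6
gripper_force: 58.3
```

>>> move_arm(targets="-1 0 0 0 0 0 0;-1 0 0 -0.3 0 0 0;-1 0 0 -0.5 0 0 0;-1 0 0 -1 0 0 0;-1 0 0 -1.2 0 0 0")

```text
clock: 3.7
eef_pos: [489.5, -155.1, 106.6]
tool_rot: [-3.142, -0.002, 2.808]
force: [-0.2, 0.5, -1.9]
width: 18.7
gripper_force: 58.5
```

>>> move_arm(targets="-1 0 0 -1.5 0 0 0;-1 0 0 -2 0 0 0;-1 0 0 -2 0 0 0;-1 0 0 -1 0 0 0;-1 0 0 0 0 0 0")

```text
clock: 4.12
eef_pos: [491.7, -155.8, 173.8]
tool_rot: [3.141, 0.005, 2.808]
force: [0.1, -0.3, -2.5]
width: 18.5
gripper_force: 58.6
```

>>> move_arm(targets="-1 0 0 0 0 0 0;-1 0 0 0 0 0 0")

```text
clock: 4.28
eef_pos: [489.4, -155.0, 170.5]
tool_rot: [-3.142, -0.002, 2.808]
force: [0.0, -0.3, -3.1]
width: 18.5
gripper_force: 58.5
```

```bash
python3 - <<'E'
from h import *
S=grab('scene','s2.png');T=grab('top','t2.png')
to((591,130,160))
def c(n,u,v,w,h,s):
    x=load(n)['color'][v:v+h,u:u+w,::-1]; return cv2.resize(x,None,fx=s,fy=s,interpolation=cv2.INTER_CUBIC)
cv2.imwrite('pics/c2.png',np.hstack([c('scene',225,90,150,150,4)]))
E
```

```text
[-0.28 30.27  1.01]
now [ 489.2 -155.1  170.2] [-3.1414e+00 -2.4000e-03  2.8078e+00] F [ 0.4  0.2 -2.5] t 4.3833 w 18.8 gf 58.5
```

View pics/c2.png

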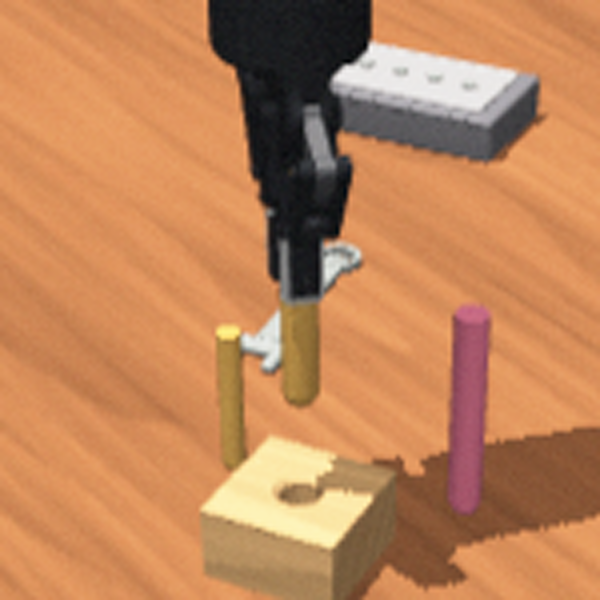

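```bash
python3 - <<'E'
from h import *
S=load('scene')
print('hole',atz(S,225+300/4-.4,90+493/4-.4,45),'tip',atz(S,225+301/4-.4,90+397/4-.4,103))
print('bar at 120', atz(S,225+301/4-.4,90+345/4-.4,120))
s=read_state(); R=Ro.from_euler('xyz',s['tool_rot']).as_matrix(); print(np.round(R,3))
C=np.array([591,130.3,0])
for d in (R[:,0],-R[:,0],R[:,1],-R[:,1]): print(np.round(C+26.5*d,1))
to(tuple(C+26.5*R[:,0]+[0,0,145]))
E
```

```text
hole [ 490.76340585 -154.0978036    45.        ] tip [ 486.21462096 -158.24766624  103.        ]
bar at 120 [ 472.19484777 -178.90703791  120.        ]
[[-0.945  0.328 -0.002]
 [ 0.328  0.945  0.001]
 [ 0.002 -0.    -1.   ]]
[5.66e+02 1.39e+02 1.00e-01]
[ 6.160e+02  1.216e+02 -1.000e-01]
[599.7 155.3  -0. ]
[582.3 105.3   0. ]
[ 2.38 30.3   2.51]
now [ 489.2 -155.1  170.2] [-3.1414e+00 -2.4000e-03  2.8078e+00] F [ 0.4  0.2 -2.5] t 4.3833 w 18.8 gf 58.5
```

>>> move_arm(targets="-1 0.1 1.5 0 0 0 0;-1 0.2 3 0 0 0 0;-1 0.3 3.3 0 0 0 0;-1 0.3 3.3 0 0 0 0;-1 0.3 3.3 0 0 0 0")

```text
clock: 4.8
eef_pos: [525.5, -14.1, 170.3]
tool_rot: [-3.141, -0.002, 2.807]
force: [0.8, 0.2, -2.3]
width: 18.5
gripper_force: 58.7
```

>>> move_arm(targets="-1 0.3 3.3 0 0 0 0;-1 0.3 3.3 0 0 0 0;-1 0.3 3.3 0 0 0 0;-1 0.2 3 0 0 0 0;-1 0.1 2 0 0 0 0")

```text
clock: 5.22
eef_pos: [563.1, 133.7, 170.0]
tool_rot: [3.141, -0.002, 2.812]
force: [0.7, 0.2, -0.7]
width: 18.5
gripper_force: 58.8
```

>>> move_arm(targets="-1 0 1 1 0 0 0;-1 0 0 1 0 0 0;-1 0 0 0.5 0 0 0;-1 0 0 0 0 0 0;-1 0 0 0 0 0 0")

```text
clock: 5.63
eef_pos: [565.9, 136.0, 145.3]
tool_rot: [-3.139, -0.002, 2.805]
force: [0.2, 0.1, -2.2]
width: 18.3
gripper_force: 58.7
```

```bash
python3 - <<'E'
from h import *
S=grab('scene','s3.png');T=grab('top','t3.png')
to((566,139,130))
def c(n,u,v,w,h,s):
    x=load(n)['color'][v:v+h,u:u+w,::-1]; return cv2.resize(x,None,fx=s,fy=s,interpolation=cv2.INTER_CUBIC)
cv2.imwrite('pics/c3.png',np.hstack([c('scene',293,235,100,125,4),c('top',185,150,100,125,4)]))
E
```

```text
[0.14 0.17 1.64]
now [566.8 137.  146.4] [-3.1409e+00  2.0000e-04  2.8053e+00] F [-0.1  0.6 -2.1] t 5.7333 w 18.4 gf 58.7
```

View pics/c3.png

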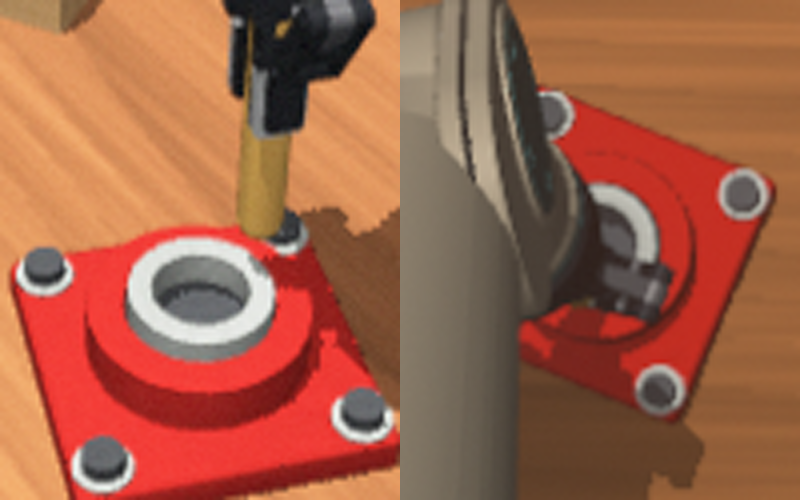

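```bash
python3 - <<'E'
from h import *
S=load('scene')
f=lambda x,y:(293+(x+.5)/4-.5,235+(y+.5)/4-.5)
print(atz(S,*f(262,230),78.9), 'cup',atz(S,*f(200,290),55))
P=lambda p:(proj(S,p)-[293,235])*4
print(P((566.8,137,78.9)),P((566.8,137,56)))
E
```

```text
[564.08657126 137.05939801  78.9       ] cup [592.10268782 132.01453596  55.        ]
[255.40376382 231.00237585] [252.4261799  269.29045717]
```

>>> move_arm(targets="-1 0 0.2 0.5 0 0 0;-1 0 0 0.8 0 0 0;-1 0 0 0.5 0 0 0;-1 0 0 0 0 0 0;-1 0 0 0 0 0 0")

```text
clock: 6.15
eef_pos: [566.9, 140.5, 127.7]
tool_rot: [-3.141, -0.001, 2.808]
force: [-0.3, -0.1, -1.4]
width: 18.8
gripper_force: 58.7
```

>>> move_arm(targets="-1 0 0 0.1 0 0 0;-1 0 0 0.1 0 0 0;-1 0 0 0 0 0 0")

```text
clock: 6.4
eef_pos: [567.4, 140.7, 126.3]
tool_rot: [3.142, 0.0, 2.808]
force: [-0.2, -0.2, -3.0]
width: 18.8
gripper_force: 58.7
```

>>> move_arm(targets="-1 0 0 0.1 0 0 0;-1 0 0 0 0 0 0")

```text
clock: 6.57
eef_pos: [567.3, 140.7, 125.3]
tool_rot: [3.142, -0.0, 2.808]
force: [0.6, -0.5, -2.8]
width: 18.3
gripper_force: 58.7
```

>>> move_arm(targets="-1 0 0 0.1 0 0 0;-1 0 0 0 0 0 0")

```text
clock: 6.73
eef_pos: [567.3, 140.7, 124.2]
tool_rot: [-3.142, -0.0, 2.808]
force: [-0.7, 0.2, -2.2]
width: 18.4
gripper_force: 58.7
```

>>> move_arm(targets="-1 0 0 0.05 0 0 0;-1 0 0 0 0 0 0")

```text
clock: 6.9
eef_pos: [567.3, 140.7, 123.7]
tool_rot: [-3.142, -0.0, 2.808]
force: [-0.1, 0.0, -3.0]
width: 18.6
gripper_force: 58.7
```

>>> move_arm(targets="-1 0 0 0.05 0 0 0;-1 0 0 0 0 0 0")

```text
clock: 7.07
eef_pos: [567.3, 140.6, 123.2]
tool_rot: [-3.142, -0.0, 2.808]
force: [-0.6, 0.6, -1.6]
width: 18.4
gripper_force: 58.7
```

>>> move_arm(targets="-1 0 0 0.05 0 0 0;-1 0 0 0 0 0 0")

```text
clock: 7.23
eef_pos: [567.4, 140.7, 122.7]
tool_rot: [3.142, -0.0, 2.808]
force: [0.5, 1.2, -1.5]
width: 18.7
gripper_force: 58.7
```

>>> move_arm(targets="-1 0 0 0.05 0 0 0;-1 0 0 0 0 0 0")

```text
clock: 7.4
eef_pos: [567.5, 140.7, 122.6]
tool_rot: [3.141, 0.0, 2.808]
force: [0.3, 0.1, 0.3]
width: 18.6
gripper_force: 59.2
```

>>> move_arm(targets="-1 0 0 0.05 0 0 0;-1 0 0 0 0 0 0")

```text
clock: 7.57
eef_pos: [567.6, 140.7, 122.5]
tool_rot: [3.141, 0.0, 2.808]
force: [-1.5, 0.5, 4.4]
width: 18.5
gripper_force: 59.6
```

>>> move_arm(targets="-1 0 0 0.05 0 0 0;-1 0 0 0 0 0 0")

```text
clock: 7.73
eef_pos: [567.7, 140.7, 122.4]
tool_rot: [3.141, 0.001, 2.808]
force: [-1.4, -0.4, 7.2]
width: 18.5
gripper_force: 60.0
```

>>> move_arm(targets="-1 0 0 0.05 0 0 0;-1 0 0 0 0 0 0")

```text
clock: 7.9
eef_pos: [567.7, 140.7, 122.1]
tool_rot: [3.141, 0.001, 2.808]
force: [-3.6, -0.3, 9.9]
width: 18.6
gripper_force: 60.1
```

>>> move_arm(targets="-1 0 0 0.05 0 0 0;-1 0 0 0 0 0 0")

```text
clock: 8.07
eef_pos: [567.8, 140.7, 121.8]
tool_rot: [3.141, 0.001, 2.808]
force: [-2.6, -0.3, 10.5]
width: 18.7
gripper_force: 60.2
```

>>> move_arm(targets="-1 0 0 -0.5 0 0 0;-1 0 0 -0.3 0 0 0;-1 -2 -0.1 0 0 0 0;-1 -2.3 -0.1 0 0 0 0;-1 -1 0 0 0 0 0")

```text
clock: 8.48
eef_pos: [619.7, 119.8, 128.5]
tool_rot: [3.141, 0.003, 2.806]
force: [1.0, 0.3, -1.0]
width: 18.7
gripper_force: 58.8
```

>>> move_arm(targets="-1 0 0 0 0 0 0;-1 0 0 0.2 0 0 0;-1 0 0 0.1 0 0 0;-1 0 0 0 0 0 0")

```text
clock: 8.82
eef_pos: [615.3, 122.2, 124.6]
tool_rot: [-3.141, -0.002, 2.809]
force: [-0.3, 0.2, -2.8]
width: 18.5
gripper_force: 58.7
```

>>> move_arm(targets="-1 0 0 0.05 0 0 0;-1 0 0 0.05 0 0 0;-1 0 0 0 0 0 0")

```text
clock: 9.07
eef_pos: [616.5, 121.7, 124.3]
tool_rot: [-3.142, -0.0, 2.808]
force: [0.4, 0.2, -2.0]
width: 18.2
gripper_force: 58.7
```

>>> move_arm(targets="-1 0 0 0.05 0 0 0;-1 0 0 0 0 0 0")

```text
clock: 9.23
eef_pos: [616.7, 121.5, 123.8]
tool_rot: [3.142, -0.0, 2.808]
force: [-1.0, 0.1, -1.7]
width: 18.6
gripper_force: 58.7
```

>>> move_arm(targets="-1 0 0 0.05 0 0 0;-1 0 0 0 0 0 0")

```text
clock: 9.4
eef_pos: [616.9, 121.4, 123.5]
tool_rot: [3.141, 0.0, 2.808]
force: [-0.8, 0.2, -1.5]
width: 18.7
gripper_force: 58.9
```

>>> move_arm(targets="-1 0 0 0.05 0 0 0;-1 0 0 0 0 0 0")

```text
clock: 9.57
eef_pos: [617.0, 121.4, 123.4]
tool_rot: [3.141, 0.0, 2.808]
force: [-1.3, 0.0, 2.6]
width: 18.4
gripper_force: 59.4
```

>>> move_arm(targets="-1 0 0 0.05 0 0 0;-1 0 0 0 0 0 0")

```text
clock: 9.73
eef_pos: [617.1, 121.4, 123.0]
tool_rot: [3.141, 0.001, 2.808]
force: [-1.4, 0.0, 4.8]
width: 18.4
gripper_force: 59.6
```

>>> move_arm(targets="-1 0 0 0.05 0 0 0;-1 0 0 0.05 0 0 0;-1 0 0 0.05 0 0 0;-1 0 0 0 0 0 0")

```text
clock: 10.07
eef_pos: [617.2, 121.3, 121.8]
tool_rot: [3.141, 0.001, 2.808]
force: [-0.7, -0.4, 5.5]
width: 18.1
gripper_force: 59.7
```

>>> move_arm(targets="-1 0 0 0.05 0 0 0;-1 0 0 0.05 0 0 0;-1 0 0 0 0 0 0")

```text
clock: 10.32
eef_pos: [617.3, 121.3, 120.9]
tool_rot: [3.141, 0.001, 2.808]
force: [-1.4, -0.4, 6.3]
width: 18.3
gripper_force: 59.8
```

>>> move_arm(targets="-1 0 0 0.05 0 0 0;-1 0 0 0.05 0 0 0;-1 0 0 0 0 0 0")

```text
clock: 10.57
eef_pos: [617.5, 121.3, 119.9]
tool_rot: [3.141, 0.001, 2.808]
force: [-1.8, -0.8, 6.4]
width: 18.8
gripper_force: 59.8
```

>>> move_arm(targets="-1 0 0 -0.5 0 0 0;-1 0 0 -0.3 0 0 0;-1 1.3 1.3 0 0 0 0;-1 1.3 1.3 0 0 0 0;-1 0 0 0 0 0 0")

```text
clock: 10.98
eef_pos: [598.5, 159.7, 126.4]
tool_rot: [3.139, -0.004, 2.813]
force: [-1.1, 1.4, -2.1]
width: 18.4
gripper_force: 58.8
```

>>> move_arm(targets="-1 0 0 0.1 0 0 0;-1 0 0 0.1 0 0 0;-1 0 0 0 0 0 0;-1 0 0 0 0 0 0")

```text
clock: 11.32
eef_pos: [601.0, 153.3, 124.6]
tool_rot: [-3.141, 0.0, 2.806]
force: [-0.6, -0.7, -0.4]
width: 18.5
gripper_force: 58.8
```

>>> move_arm(targets="-1 0 0 0.05 0 0 0;-1 0 0 0.05 0 0 0;-1 0 0 0 0 0 0")

```text
clock: 11.57
eef_pos: [600.8, 154.1, 123.7]
tool_rot: [-3.141, -0.0, 2.807]
force: [-1.0, -0.7, -2.3]
width: 18.8
gripper_force: 58.8
```

>>> move_arm(targets="-1 0 0 0.05 0 0 0;-1 0 0 0.05 0 0 0;-1 0 0 0 0 0 0")

```text
clock: 11.82
eef_pos: [600.7, 154.5, 122.7]
tool_rot: [-3.142, -0.0, 2.808]
force: [-0.7, -0.1, -2.5]
width: 18.5
gripper_force: 58.8
```

>>> move_arm(targets="-1 0 0 0.05 0 0 0;-1 0 0 0 0 0 0")

```text
clock: 11.98
eef_pos: [600.7, 154.5, 122.2]
tool_rot: [-3.142, -0.0, 2.808]
force: [0.1, 0.0, -1.9]
width: 18.7
gripper_force: 58.8
```

>>> move_arm(targets="-1 0 0 0.05 0 0 0;-1 0 0 0 0 0 0")

```text
clock: 12.15
eef_pos: [600.8, 154.5, 122.0]
tool_rot: [3.141, 0.0, 2.808]
force: [0.3, -0.2, -1.0]
width: 18.2
gripper_force: 59.0
```

>>> move_arm(targets="-1 0 0 0.05 0 0 0;-1 0 0 0 0 0 0")

```text
clock: 12.32
eef_pos: [600.9, 154.5, 121.8]
tool_rot: [3.141, 0.0, 2.808]
force: [-1.0, -0.2, 3.2]
width: 18.5
gripper_force: 59.4
```

>>> move_arm(targets="-1 0 0 0.05 0 0 0;-1 0 0 0.05 0 0 0;-1 0 0 0.05 0 0 0;-1 0 0 0 0 0 0")

```text
clock: 12.65
eef_pos: [601.1, 154.6, 120.8]
tool_rot: [3.141, 0.001, 2.808]
force: [-1.9, -0.7, 6.0]
width: 18.5
gripper_force: 59.8
```

>>> move_arm(targets="-1 0 0 0.05 0 0 0;-1 0 0 0.05 0 0 0;-1 0 0 0.05 0 0 0;-1 0 0 0 0 0 0")

```text
clock: 12.98
eef_pos: [601.2, 154.6, 119.4]
tool_rot: [3.141, 0.001, 2.808]
force: [-1.3, -0.2, 7.2]
width: 18.8
gripper_force: 59.9
```

>>> move_arm(targets="-1 0 0 -0.5 0 0 0;-1 0 0 -0.2 0 0 0;-1 1.3 -1.3 0 0 0 0;-1 1.3 -1.3 0 0 0 0;-1 0 0 0 0 0 0")

```text
clock: 13.4
eef_pos: [563.6, 136.2, 124.7]
tool_rot: [-3.138, -0.005, 2.807]
force: [-0.9, -0.2, -2.2]
width: 18.7
gripper_force: 58.9
```

>>> move_arm(targets="-1 0 0 0.05 0 0 0;-1 0 0 0.05 0 0 0;-1 0 0 0.05 0 0 0;-1 0 0 0 0 0 0")

```text
clock: 13.73
eef_pos: [568.3, 138.9, 123.6]
tool_rot: [3.141, 0.0, 2.808]
force: [-0.6, -0.9, -2.0]
width: 18.6
gripper_force: 58.9
```

>>> move_arm(targets="-1 0 0 0.05 0 0 0;-1 0 0 0.05 0 0 0;-1 0 0 0 0 0 0")

```text
clock: 13.98
eef_pos: [567.7, 138.5, 122.6]
tool_rot: [-3.142, -0.0, 2.808]
force: [-0.1, -0.4, -1.9]
width: 18.9
gripper_force: 58.9
```

>>> move_arm(targets="-1 0 0 0.05 0 0 0;-1 0 0 0.05 0 0 0;-1 0 0 0 0 0 0")

```text
clock: 14.23
eef_pos: [567.8, 138.5, 121.9]
tool_rot: [3.141, 0.0, 2.808]
force: [-0.2, -0.9, -1.1]
width: 18.5
gripper_force: 59.0
```

>>> move_arm(targets="-1 0 0 0.05 0 0 0;-1 0 0 0.05 0 0 0;-1 0 0 0.05 0 0 0;-1 0 0 0.05 0 0 0;-1 0 0 0 0 0 0")

```text
clock: 14.65
eef_pos: [568.0, 138.5, 121.0]
tool_rot: [3.141, 0.001, 2.808]
force: [-1.8, -0.1, 7.0]
width: 18.5
gripper_force: 60.1
```

>>> move_arm(targets="-1 0 0 0.05 0 0 0;-1 0 0 0.05 0 0 0;-1 0 0 0.05 0 0 0;-1 0 0 0 0 0 0")

```text
clock: 14.98
eef_pos: [568.0, 138.5, 119.7]
tool_rot: [3.141, 0.001, 2.808]
force: [-2.0, -0.6, 8.7]
width: 18.4
gripper_force: 60.2
```

Now the -y side.

>>> move_arm(targets="-1 0 0 -0.5 0 0 0;-1 0 0 -0.3 0 0 0;-1 -1.3 -1.3 0 0 0 0;-1 -1.3 -1.3 0 0 0 0;-1 0 0 0 0 0 0")

```text
clock: 15.4
eef_pos: [585.6, 100.5, 126.5]
tool_rot: [-3.139, 0.003, 2.803]
force: [1.0, -1.7, -2.2]
width: 18.9
gripper_force: 58.9
```

>>> move_arm(targets="-1 0 0 0.1 0 0 0;-1 0 0 0.05 0 0 0;-1 0 0 0.05 0 0 0;-1 0 0 0 0 0 0")

```text
clock: 15.73
eef_pos: [583.2, 106.5, 124.0]
tool_rot: [3.141, -0.001, 2.809]
force: [-0.0, -0.6, -3.1]
width: 19.0
gripper_force: 58.9
```

>>> move_arm(targets="-1 0 0 0.05 0 0 0;-1 0 0 0.05 0 0 0;-1 0 0 0 0 0 0")

```text
clock: 15.98
eef_pos: [583.5, 105.7, 123.2]
tool_rot: [-3.142, -0.0, 2.808]
force: [0.4, -0.0, -1.9]
width: 18.6
gripper_force: 58.9
```

>>> move_arm(targets="-1 0 0 0.05 0 0 0;-1 0 0 0.05 0 0 0;-1 0 0 0 0 0 0")

```text
clock: 16.23
eef_pos: [583.6, 105.4, 122.2]
tool_rot: [-3.142, -0.0, 2.808]
force: [-0.4, -0.2, -3.0]
width: 18.3
gripper_force: 58.9
```

>>> move_arm(targets="-1 0 0 0.05 0 0 0;-1 0 0 0.05 0 0 0;-1 0 0 0 0 0 0")

```text
clock: 16.48
eef_pos: [583.6, 105.4, 121.2]
tool_rot: [-3.142, -0.0, 2.808]
force: [-0.1, 0.7, -1.7]
width: 18.7
gripper_force: 58.9
```

>>> move_arm(targets="-1 0 0 0.05 0 0 0;-1 0 0 0.05 0 0 0;-1 0 0 0 0 0 0")

```text
clock: 16.73
eef_pos: [583.6, 105.3, 120.2]
tool_rot: [-3.141, -0.0, 2.808]
force: [-0.1, -0.3, -1.0]
width: 18.4
gripper_force: 58.9
```

>>> move_arm(targets="-1 0 0 0.05 0 0 0;-1 0 0 0.05 0 0 0;-1 0 0 0 0 0 0")

```text
clock: 16.98
eef_pos: [583.9, 105.3, 119.9]
tool_rot: [3.141, 0.0, 2.808]
force: [-0.3, 0.0, 3.3]
width: 18.7
gripper_force: 59.6
```

>>> move_arm(targets="-1 0 0 0.05 0 0 0;-1 0 0 0.05 0 0 0;-1 0 0 0.05 0 0 0;-1 0 0 0.05 0 0 0;-1 0 0 0 0 0 0")

```text
clock: 17.4
eef_pos: [584.0, 105.4, 118.3]
tool_rot: [3.141, 0.001, 2.808]
force: [-2.9, -0.2, 7.5]
width: 18.4
gripper_force: 60.0
```

>>> move_arm(targets="-1 0 0 0.05 0 0 0;-1 0 0 0 0 0 0")

```text
clock: 17.57
eef_pos: [584.0, 105.4, 117.8]
tool_rot: [3.141, 0.001, 2.808]
force: [-2.0, 0.0, 7.6]
width: 18.7
gripper_force: 60.0
```

>>> move_arm(targets="-1 0 0 -0.4 0 0 0;-1 0 0 -0.3 0 0 0;-1 0 1.8 0 0 0 0;-1 0 2 0 0 0 0;-1 0 1.4 0 0 0 0")

```text
clock: 17.98
eef_pos: [601.2, 156.4, 123.8]
tool_rot: [3.14, 0.0, 2.808]
force: [0.7, 1.4, -2.4]
width: 18.5
gripper_force: 58.9
```

>>> move_arm(targets="-1 0 0 0.05 0 0 0;-1 0 0 0.05 0 0 0;-1 0 0 0.05 0 0 0;-1 0 0 0.05 0 0 0;-1 0 0 0 0 0 0")

```text
clock: 18.4
eef_pos: [600.5, 153.1, 121.6]
tool_rot: [-3.14, -0.0, 2.806]
force: [0.2, -0.4, -1.4]
width: 18.5
gripper_force: 59.0
```

>>> move_arm(targets="-1 0 0 0.05 0 0 0;-1 0 0 0.05 0 0 0;-1 0 0 0 0 0 0")

```text
clock: 18.65
eef_pos: [600.7, 154.2, 120.7]
tool_rot: [-3.141, -0.0, 2.807]
force: [-1.0, -0.1, -2.4]
width: 18.6
gripper_force: 59.0
```

>>> move_arm(targets="-1 0 0 0.05 0 0 0;-1 0 0 0.05 0 0 0;-1 0 0 0 0 0 0")

```text
clock: 18.9
eef_pos: [600.9, 154.3, 120.3]
tool_rot: [-3.142, 0.0, 2.808]
force: [-1.1, 0.4, 3.2]
width: 18.9
gripper_force: 59.5
```

>>> move_arm(targets="-1 0 0 0.05 0 0 0;-1 0 0 0.05 0 0 0;-1 0 0 0.05 0 0 0;-1 0 0 0.05 0 0 0;-1 0 0 0 0 0 0")

```text
clock: 19.32
eef_pos: [601.1, 154.4, 118.9]
tool_rot: [3.141, 0.001, 2.808]
force: [-2.2, -0.5, 7.0]
width: 18.5
gripper_force: 60.0
```

>>> move_arm(targets="-1 0 0 0.05 0 0 0;-1 0 0 0.05 0 0 0;-1 0 0 0 0 0 0")

```text
clock: 19.57
eef_pos: [601.2, 154.4, 118.0]
tool_rot: [3.141, 0.001, 2.808]
force: [-1.3, -1.8, 7.8]
width: 18.6
gripper_force: 60.1
```

>>> move_arm(targets="-1 0 0 0.05 0 0 0;-1 0 0 0 0 0 0")

```text
clock: 19.73
eef_pos: [601.2, 154.3, 117.5]
tool_rot: [3.141, 0.001, 2.808]
force: [-1.9, -1.9, 8.1]
width: 19.0
gripper_force: 60.1
```

Now -x (dx -2.65, dy -2.65).

>>> move_arm(targets="-1 0 0 -0.4 0 0 0;-1 0 0 -0.3 0 0 0;-1 -1.3 -1.3 0 0 0 0;-1 -1.3 -1.3 0 0 0 0;-1 0 0 0 0 0 0")

```text
clock: 20.15
eef_pos: [618.7, 116.3, 123.3]
tool_rot: [-3.139, 0.003, 2.803]
force: [1.6, -1.6, -2.5]
width: 18.5
gripper_force: 59.0
```

>>> move_arm(targets="-1 0 0 0.05 0 0 0;-1 0 0 0.05 0 0 0;-1 0 0 0.05 0 0 0;-1 0 0 0.05 0 0 0;-1 0 0 0 0 0 0")

```text
clock: 20.57
eef_pos: [616.4, 122.4, 121.1]
tool_rot: [3.141, -0.001, 2.809]
force: [0.6, 0.3, -1.9]
width: 18.5
gripper_force: 59.0
```

>>> move_arm(targets="-1 0 0 0.05 0 0 0;-1 0 0 0.05 0 0 0;-1 0 0 0 0 0 0")

```text
clock: 20.82
eef_pos: [616.7, 121.6, 120.2]
tool_rot: [3.142, -0.0, 2.808]
force: [-0.6, -0.1, -1.8]
width: 18.5
gripper_force: 59.0
```

>>> move_arm(targets="-1 0 0 0.05 0 0 0;-1 0 0 0.05 0 0 0;-1 0 0 0 0 0 0")

```text
clock: 21.07
eef_pos: [616.9, 121.5, 119.9]
tool_rot: [3.141, 0.0, 2.808]
force: [-0.8, -0.3, 3.0]
width: 18.3
gripper_force: 59.6
```

>>> move_arm(targets="-1 0 0 0.05 0 0 0;-1 0 0 0.05 0 0 0;-1 0 0 0.05 0 0 0;-1 0 0 0.05 0 0 0;-1 0 0 0 0 0 0")

```text
clock: 21.48
eef_pos: [617.1, 121.5, 118.1]
tool_rot: [3.141, 0.001, 2.808]
force: [-1.9, 0.8, 5.4]
width: 18.3
gripper_force: 59.9
```

>>> move_arm(targets="-1 0 0 0.05 0 0 0;-1 0 0 0.05 0 0 0;-1 0 0 0 0 0 0")

```text
clock: 21.73
eef_pos: [617.1, 121.4, 117.2]
tool_rot: [3.141, 0.001, 2.808]
force: [-1.7, -0.6, 6.5]
width: 18.7
gripper_force: 59.9
```

>>> move_arm(targets="-1 0 0 0.05 0 0 0;-1 0 0 0 0 0 0")

```text
clock: 21.9
eef_pos: [617.1, 121.5, 116.7]
tool_rot: [3.141, 0.001, 2.808]
force: [-1.4, -0.1, 6.7]
width: 18.6
gripper_force: 60.0
```

Not yet solid. On to +x (dx +5.2).

>>> move_arm(targets="-1 0 0 -0.4 0 0 0;-1 0 0 -0.3 0 0 0;-1 1.8 0 0 0 0 0;-1 2 0 0 0 0 0;-1 1.4 0 0 0 0 0")

```text
clock: 22.32
eef_pos: [566.0, 138.9, 122.5]
tool_rot: [-3.141, -0.002, 2.808]
force: [-0.9, 1.1, -2.8]
width: 19.0
gripper_force: 59.0
```

>>> move_arm(targets="-1 0 0 0.05 0 0 0;-1 0 0 0.05 0 0 0;-1 0 0 0.05 0 0 0;-1 0 0 0.05 0 0 0;-1 0 0 0 0 0 0")

```text
clock: 22.73
eef_pos: [568.5, 137.8, 120.6]
tool_rot: [-3.142, 0.001, 2.807]
force: [0.7, 1.0, -1.9]
width: 18.8
gripper_force: 59.0
```

>>> move_arm(targets="-1 0 0 0.05 0 0 0;-1 0 0 0.05 0 0 0;-1 0 0 0 0 0 0")

```text
clock: 22.98
eef_pos: [567.7, 138.3, 119.6]
tool_rot: [-3.141, -0.0, 2.808]
force: [-0.5, 0.4, -2.5]
width: 18.7
gripper_force: 59.0
```

>>> move_arm(targets="-1 0 0 0.05 0 0 0;-1 0 0 0.05 0 0 0;-1 0 0 0 0 0 0")

```text
clock: 23.23
eef_pos: [567.6, 138.5, 118.7]
tool_rot: [-3.142, -0.0, 2.808]
force: [0.3, -0.5, -2.6]
width: 19.0
gripper_force: 59.0
```

>>> move_arm(targets="-1 0 0 0.05 0 0 0;-1 0 0 0.05 0 0 0;-1 0 0 0 0 0 0")

```text
clock: 23.48
eef_pos: [567.6, 138.4, 117.7]
tool_rot: [-3.141, -0.0, 2.808]
force: [0.3, -0.5, -2.2]
width: 18.5
gripper_force: 59.0
```

>>> move_arm(targets="-1 0 0 0.05 0 0 0;-1 0 0 0.05 0 0 0;-1 0 0 0 0 0 0")

```text
clock: 23.73
eef_pos: [567.8, 138.5, 117.4]
tool_rot: [3.141, 0.0, 2.808]
force: [-0.8, -0.3, 4.0]
width: 18.7
gripper_force: 59.7
```

>>> move_arm(targets="-1 0 0 0.05 0 0 0;-1 0 0 0.05 0 0 0;-1 0 0 0 0 0 0")

```text
clock: 23.98
eef_pos: [568.0, 138.5, 116.9]
tool_rot: [3.141, 0.001, 2.808]
force: [-1.9, 0.1, 7.3]
width: 18.2
gripper_force: 60.2
```

>>> move_arm(targets="-1 0 0 0.05 0 0 0;-1 0 0 0.05 0 0 0;-1 0 0 0 0 0 0")

```text
clock: 24.23
eef_pos: [568.0, 138.5, 116.2]
tool_rot: [3.141, 0.001, 2.808]
force: [-2.6, -0.3, 9.6]
width: 18.5
gripper_force: 60.5
```

>>> move_arm(targets="-1 0 0 0.05 0 0 0;-1 0 0 0 0 0 0")

```text
clock: 24.4
eef_pos: [568.1, 138.5, 116.0]
tool_rot: [3.141, 0.001, 2.808]
force: [-2.3, -1.3, 12.1]
width: 18.4
gripper_force: 60.8
```

>>> move_arm(targets="-1 0 0 0.05 0 0 0;-1 0 0 0 0 0 0")

```text
clock: 24.57
eef_pos: [568.2, 138.5, 116.0]
tool_rot: [3.141, 0.001, 2.808]
force: [-2.4, -1.0, 15.9]
width: 18.5
gripper_force: 61.2
```

>>> move_arm(targets="-1 0 0 -0.4 0 0 0;-1 0 0 -0.4 0 0 0;-1 -1.3 -1.3 0 0 0 0;-1 -1.3 -1.3 0 0 0 0;-1 0 0 0 0 0 0")

```text
clock: 24.98
eef_pos: [585.6, 100.5, 121.8]
tool_rot: [-3.139, 0.003, 2.803]
force: [-0.3, -1.3, -2.0]
width: 18.5
gripper_force: 59.0
```

>>> move_arm(targets="-1 0 0 0.05 0 0 0;-1 0 0 0.05 0 0 0;-1 0 0 0.05 0 0 0;-1 0 0 0.05 0 0 0;-1 0 0 0 0 0 0")

```text
clock: 25.4
eef_pos: [583.3, 106.2, 119.6]
tool_rot: [3.142, -0.001, 2.809]
force: [0.3, -0.4, -2.4]
width: 18.5
gripper_force: 58.9
```

>>> move_arm(targets="-1 0 0 0.05 0 0 0;-1 0 0 0.05 0 0 0;-1 0 0 0 0 0 0")

```text
clock: 25.65
eef_pos: [583.6, 105.5, 118.7]
tool_rot: [-3.142, -0.0, 2.808]
force: [0.2, 0.6, -1.4]
width: 18.9
gripper_force: 59.0
```

>>> move_arm(targets="-1 0 0 0.05 0 0 0;-1 0 0 0.05 0 0 0;-1 0 0 0 0 0 0")

```text
clock: 25.9
eef_pos: [583.6, 105.4, 117.7]
tool_rot: [-3.142, -0.0, 2.808]
force: [-0.8, -0.1, -1.7]
width: 18.3
gripper_force: 58.9
```

>>> move_arm(targets="-1 0 0 0.05 0 0 0;-1 0 0 0.05 0 0 0;-1 0 0 0 0 0 0")

```text
clock: 26.15
eef_pos: [583.7, 105.3, 116.7]
tool_rot: [-3.142, -0.0, 2.808]
force: [-0.5, -0.3, -2.5]
width: 18.5
gripper_force: 59.0
```

>>> move_arm(targets="-1 0 0 0.05 0 0 0;-1 0 0 0.05 0 0 0;-1 0 0 0 0 0 0")

```text
clock: 26.4
eef_pos: [583.9, 105.4, 116.5]
tool_rot: [3.141, 0.0, 2.808]
force: [-1.7, -0.5, 3.3]
width: 18.6
gripper_force: 59.8
```

>>> move_arm(targets="-1 0 0 0.05 0 0 0;-1 0 0 0 0 0 0")

```text
clock: 26.57
eef_pos: [584.0, 105.3, 116.4]
tool_rot: [3.141, 0.001, 2.808]
force: [-1.4, -0.2, 8.1]
width: 18.5
gripper_force: 60.2
```

>>> move_arm(targets="-1 0 0 0.05 0 0 0;-1 0 0 0 0 0 0")

```text
clock: 26.73
eef_pos: [584.1, 105.3, 116.3]
tool_rot: [3.141, 0.001, 2.808]
force: [-3.0, -1.1, 9.7]
width: 18.7
gripper_force: 60.6
```

>>> move_arm(targets="-1 0 0 0.05 0 0 0;-1 0 0 0 0 0 0")

```text
clock: 26.9
eef_pos: [584.2, 105.3, 116.2]
tool_rot: [3.141, 0.001, 2.808]
force: [-2.7, -0.3, 12.3]
width: 18.7
gripper_force: 60.9
```

>>> move_arm(targets="-1 0 0 -0.4 0 0 0;-1 0 0 -0.2 0 0 0;-1 0 1.8 0 0 0 0;-1 0 2 0 0 0 0;-1 0 1.4 0 0 0 0")

```text
clock: 27.32
eef_pos: [601.1, 156.4, 120.0]
tool_rot: [3.14, -0.0, 2.808]
force: [0.6, 0.0, -2.2]
width: 19.0
gripper_force: 59.0
```

>>> move_arm(targets="-1 0 0 0 0 0 0;-1 0 0 0.05 0 0 0;-1 0 0 0.05 0 0 0;-1 0 0 0 0 0 0")

```text
clock: 27.65
eef_pos: [600.3, 152.9, 118.9]
tool_rot: [-3.14, -0.0, 2.806]
force: [-0.1, -0.3, -2.5]
width: 18.9
gripper_force: 59.0
```

>>> move_arm(targets="-1 0 0 0.05 0 0 0;-1 0 0 0.05 0 0 0;-1 0 0 0 0 0 0")

```text
clock: 27.9
eef_pos: [600.7, 153.9, 118.2]
tool_rot: [-3.141, -0.0, 2.807]
force: [-0.2, -0.3, -1.5]
width: 18.7
gripper_force: 59.0
```

>>> move_arm(targets="-1 0 0 0.05 0 0 0;-1 0 0 0 0 0 0")

```text
clock: 28.07
eef_pos: [600.7, 154.3, 117.8]
tool_rot: [-3.142, -0.0, 2.808]
force: [-0.0, -1.0, -1.7]
width: 18.5
gripper_force: 59.0
```

>>> move_arm(targets="-1 0 0 0.05 0 0 0;-1 0 0 0 0 0 0")

```text
clock: 28.23
eef_pos: [600.7, 154.5, 117.2]
tool_rot: [-3.142, -0.0, 2.808]
force: [-0.1, 0.2, -2.6]
width: 18.6
gripper_force: 59.0
```

>>> move_arm(targets="-1 0 0 0.05 0 0 0;-1 0 0 0.05 0 0 0;-1 0 0 0 0 0 0")

```text
clock: 28.48
eef_pos: [600.9, 154.5, 116.6]
tool_rot: [3.141, 0.0, 2.808]
force: [-1.6, -0.1, 0.4]
width: 18.6
gripper_force: 59.5
```

>>> move_arm(targets="-1 0 0 0.05 0 0 0;-1 0 0 0.05 0 0 0;-1 0 0 0 0 0 0")

```text
clock: 28.73
eef_pos: [601.1, 154.5, 116.4]
tool_rot: [3.141, 0.001, 2.808]
force: [-2.5, 0.8, 7.0]
width: 18.4
gripper_force: 60.2
```

>>> move_arm(targets="-1 0 0 0.05 0 0 0;-1 0 0 0 0 0 0")

```text
clock: 28.9
eef_pos: [601.2, 154.5, 116.3]
tool_rot: [3.141, 0.001, 2.808]
force: [-1.6, -0.8, 10.3]
width: 18.9
gripper_force: 60.5
```

>>> move_arm(targets="-1 0 0 0.05 0 0 0;-1 0 0 0 0 0 0")

```text
clock: 29.07
eef_pos: [601.2, 154.5, 116.2]
tool_rot: [3.141, 0.001, 2.808]
force: [-2.9, -0.7, 12.1]
width: 18.2
gripper_force: 60.8
```

Solid at 116.2. Now -x (dx -2.6, dy -2.6).

>>> move_arm(targets="-1 0 0 -0.4 0 0 0;-1 0 0 -0.2 0 0 0;-1 -1.3 -1.3 0 0 0 0;-1 -1.3 -1.3 0 0 0 0;-1 0 0 0 0 0 0")

```text
clock: 29.48
eef_pos: [618.7, 116.1, 120.1]
tool_rot: [-3.139, 0.003, 2.803]
force: [1.0, -1.1, -2.4]
width: 18.3
gripper_force: 59.0
```

>>> move_arm(targets="-1 0 0 0.05 0 0 0;-1 0 0 0.05 0 0 0;-1 0 0 0.05 0 0 0;-1 0 0 0 0 0 0")

```text
clock: 29.82
eef_pos: [616.2, 122.7, 118.4]
tool_rot: [3.141, -0.001, 2.809]
force: [-0.5, -0.4, -3.0]
width: 18.4
gripper_force: 59.0
```

>>> move_arm(targets="-1 0 0 0.05 0 0 0;-1 0 0 0.05 0 0 0;-1 0 0 0 0 0 0")

```text
clock: 30.07
eef_pos: [616.6, 121.8, 117.7]
tool_rot: [-3.142, -0.0, 2.808]
force: [-0.3, 0.3, -2.0]
width: 18.3
gripper_force: 59.0
```

>>> move_arm(targets="-1 0 0 0.05 0 0 0;-1 0 0 0.05 0 0 0;-1 0 0 0 0 0 0")

```text
clock: 30.32
eef_pos: [616.8, 121.5, 116.9]
tool_rot: [3.141, 0.0, 2.808]
force: [-0.0, 0.2, -1.6]
width: 18.5
gripper_force: 59.2
```

>>> move_arm(targets="-1 0 0 0.05 0 0 0;-1 0 0 0 0 0 0")

```text
clock: 30.48
eef_pos: [617.0, 121.5, 116.8]
tool_rot: [3.141, 0.0, 2.808]
force: [-0.3, 0.8, 2.4]
width: 18.8
gripper_force: 59.6
```

>>> move_arm(targets="-1 0 0 0.05 0 0 0;-1 0 0 0.05 0 0 0;-1 0 0 0 0 0 0")

```text
clock: 30.73
eef_pos: [617.1, 121.5, 116.4]
tool_rot: [3.141, 0.001, 2.808]
force: [-1.4, 0.3, 6.7]
width: 18.3
gripper_force: 60.1
```

>>> move_arm(targets="-1 0 0 0.05 0 0 0;-1 0 0 0 0 0 0")

```text
clock: 30.9
eef_pos: [617.2, 121.4, 116.3]
tool_rot: [3.141, 0.001, 2.808]
force: [-1.6, -0.5, 8.5]
width: 18.4
gripper_force: 60.4
```

>>> move_arm(targets="-1 0 0 0.05 0 0 0;-1 0 0 0 0 0 0")

```text
clock: 31.07
eef_pos: [617.3, 121.4, 116.2]
tool_rot: [3.141, 0.001, 2.808]
force: [-4.1, -0.0, 11.6]
width: 18.7
gripper_force: 60.7
```

>>> move_arm(targets="-1 0 0 0.05 0 0 0;-1 0 0 0.05 0 0 0;-1 0 0 0 0 0 0")

```text
clock: 31.32
eef_pos: [617.5, 121.4, 116.0]
tool_rot: [3.14, 0.002, 2.808]
force: [-3.9, -1.6, 16.9]
width: 19.0
gripper_force: 61.3
```

>>> move_arm(targets="-1 0 0 0.05 0 0 0;-1 0 0 0 0 0 0")

```text
clock: 31.48
eef_pos: [617.6, 121.4, 116.0]
tool_rot: [3.14, 0.002, 2.808]
force: [-3.9, -1.0, 19.8]
width: 18.6
gripper_force: 61.6
```

>>> move_arm(targets="-1 0 0 0.05 0 0 0;-1 0 0 0 0 0 0;-1 0 0 0 0 0 0;-1 0 0 0 0 0 0;-1 0 0 0 0 0 0")

```text
clock: 31.9
eef_pos: [617.7, 121.4, 115.9]
tool_rot: [3.14, 0.002, 2.807]
force: [-5.5, -0.4, 23.0]
width: 18.7
gripper_force: 61.9
```

>>> move_arm(targets="-1 0 0 -0.5 0 0 0;-1 0 0 -0.3 0 0 0;-1 1.8 0 0 0 0 0;-1 2 0 0 0 0 0;-1 1.4 0 0 0 0 0")

```text
clock: 32.32
eef_pos: [565.7, 138.8, 119.5]
tool_rot: [-3.141, -0.002, 2.808]
force: [-0.8, 0.9, -1.8]
width: 18.3
gripper_force: 59.0
```

>>> move_arm(targets="-1 0 0 0 0 0 0;-1 0 0 0.05 0 0 0;-1 0 0 0.05 0 0 0;-1 0 0 0.05 0 0 0;-1 0 0 0 0 0 0")

```text
clock: 32.73
eef_pos: [568.5, 137.9, 118.5]
tool_rot: [-3.141, 0.001, 2.807]
force: [-0.1, 0.0, -2.4]
width: 18.6
gripper_force: 59.0
```

>>> move_arm(targets="-1 0 0 0.05 0 0 0;-1 0 0 0.05 0 0 0;-1 0 0 0 0 0 0")

```text
clock: 32.98
eef_pos: [567.8, 138.3, 117.6]
tool_rot: [-3.141, -0.0, 2.807]
force: [-0.2, 0.6, -2.1]
width: 18.5
gripper_force: 59.0
```

>>> move_arm(targets="-1 0 0 0.05 0 0 0;-1 0 0 0 0 0 0")

```text
clock: 33.15
eef_pos: [567.6, 138.4, 117.2]
tool_rot: [-3.142, -0.0, 2.808]
force: [0.3, -0.3, -2.4]
width: 18.5
gripper_force: 59.0
```

>>> move_arm(targets="-1 0 0 0.05 0 0 0;-1 0 0 0.05 0 0 0;-1 0 0 0 0 0 0")

```text
clock: 33.4
eef_pos: [567.7, 138.5, 116.5]
tool_rot: [3.141, 0.0, 2.808]
force: [0.0, 0.0, 0.4]
width: 18.3
gripper_force: 59.3
```

>>> move_arm(targets="-1 0 0 0.05 0 0 0;-1 0 0 0.05 0 0 0;-1 0 0 0 0 0 0")

```text
clock: 33.65
eef_pos: [568.0, 138.5, 116.3]
tool_rot: [3.141, 0.001, 2.808]
force: [-1.6, -0.1, 5.5]
width: 18.4
gripper_force: 60.1
```

>>> move_arm(targets="-1 0 0 0.05 0 0 0;-1 0 0 0 0 0 0")

```text
clock: 33.82
eef_pos: [568.1, 138.5, 116.2]
tool_rot: [3.141, 0.001, 2.808]
force: [-0.9, -0.8, 10.1]
width: 18.5
gripper_force: 60.4
```

>>> move_arm(targets="-1 0 0 0.05 0 0 0;-1 0 0 0 0 0 0")

```text
clock: 33.98
eef_pos: [568.1, 138.5, 116.1]
tool_rot: [3.141, 0.001, 2.808]
force: [-2.5, -0.6, 12.6]
width: 18.4
gripper_force: 60.8
```

>>> move_arm(targets="-1 0 0 0.05 0 0 0;-1 0 0 0.05 0 0 0;-1 0 0 0.05 0 0 0;-1 0 0 0 0 0 0")

```text
clock: 34.32
eef_pos: [568.4, 138.5, 115.8]
tool_rot: [3.14, 0.002, 2.807]
force: [-4.2, -2.2, 20.8]
width: 18.5
gripper_force: 61.8
```

>>> move_arm(targets="-1 0 0 0.03 0 0 0;-1 0 0 0 0 0 0;-1 0 0 0 0 0 0;-1 0 0 0 0 0 0;-1 0 0 0 0 0 0")

```text
clock: 34.73
eef_pos: [568.5, 138.5, 115.8]
tool_rot: [3.14, 0.002, 2.807]
force: [-5.6, -1.4, 23.1]
width: 18.9
gripper_force: 61.9
```

>>> move_arm(targets="-1 0 0 -0.5 0 0 0;-1 0 0 -0.3 0 0 0;-1 -1.8 0 0 0 0 0;-1 -2 0 0 0 0 0;-1 -1.4 0 0 0 0 0")

```text
clock: 35.15
eef_pos: [618.2, 120.8, 120.3]
tool_rot: [3.142, 0.001, 2.808]
force: [0.7, -0.0, -1.8]
width: 18.7
gripper_force: 59.1
```

>>> move_arm(targets="-1 0 0 0 0 0 0;-1 0 0 0.1 0 0 0;-1 0 0 0.1 0 0 0;-1 0 0 0.05 0 0 0;-1 0 0 0 0 0 0")

```text
clock: 35.57
eef_pos: [615.7, 122.1, 117.6]
tool_rot: [-3.141, -0.002, 2.809]
force: [0.1, 0.1, -2.4]
width: 18.3
gripper_force: 59.0
```

>>> move_arm(targets="-1 0 0 0.05 0 0 0;-1 0 0 0 0 0 0")

```text
clock: 35.73
eef_pos: [616.4, 121.7, 117.5]
tool_rot: [-3.142, -0.0, 2.808]
force: [0.8, 0.2, -1.8]
width: 18.3
gripper_force: 59.0
```

>>> move_arm(targets="-1 0 0 0.05 0 0 0;-1 0 0 0 0 0 0")

```text
clock: 35.9
eef_pos: [616.7, 121.5, 117.0]
tool_rot: [-3.142, -0.0, 2.808]
force: [0.1, 1.1, -1.9]
width: 18.5
gripper_force: 59.0
```

>>> move_arm(targets="-1 0 0 0.05 0 0 0;-1 0 0 0 0 0 0")

```text
clock: 36.07
eef_pos: [616.9, 121.5, 116.6]
tool_rot: [3.141, 0.0, 2.808]
force: [-0.3, -0.3, -1.5]
width: 18.8
gripper_force: 59.2
```

>>> move_arm(targets="-1 0 0 -1 0 0 0;-1 0 0 -2 0 0 0;-1 0 0 -2 0 0 0;-1 0 0 -0.5 0 0 0;-1 0 0 0 0 0 0")

```text
clock: 36.48
eef_pos: [618.2, 121.6, 173.7]
tool_rot: [3.139, 0.004, 2.808]
force: [0.7, -0.5, -2.1]
width: 18.8
gripper_force: 59.1
```

```bash
python3 -c "
from h import *
to((490.3,-155.7,160))"
```

```text
[  3.   -30.4    1.29]
now [618.2 121.6 173.7] [3.1393 0.0037 2.8077] F [ 0.7 -0.5 -2.1] t 36.4833 w 18.8 gf 59.1
```

>>> move_arm(targets="-1 0.2 -2 0 0 0 0;-1 0.3 -3 0 0 0 0;-1 0.3 -3.2 0 0 0 0;-1 0.3 -3.2 0 0 0 0;-1 0.3 -3.2 0 0 0 0")

```text
clock: 36.9
eef_pos: [554.1, -13.0, 170.5]
tool_rot: [-3.141, -0.002, 2.808]
force: [-0.2, -0.4, -2.0]
width: 18.7
gripper_force: 59.0
```

>>> move_arm(targets="-1 0.3 -3.2 0 0 0 0;-1 0.3 -3.2 0 0 0 0;-1 0.3 -3.2 0 0 0 0;-1 0.3 -3 0 0 0 0;-1 0.2 -2 0 0 0 0")

```text
clock: 37.32
eef_pos: [492.0, -148.4, 170.7]
tool_rot: [-3.14, -0.002, 2.804]
force: [-0.3, -0.9, -2.4]
width: 18.5
gripper_force: 59.0
```

>>> move_arm(targets="-1 0 -1 0 0 0 0;-1 0 0 0 0 0 0;-1 0 0 0 0 0 0;-1 0 0 0 0 0 0;-1 0 0 0 0 0 0")

```text
clock: 37.73
eef_pos: [492.3, -152.7, 171.3]
tool_rot: [3.141, -0.0, 2.811]
force: [0.3, 0.8, -2.7]
width: 18.7
gripper_force: 59.0
```

```bash
python3 -c "
from h import *
to((490.3,-155.7,130))"
```

```text
[ 0.09 -0.36  4.13]
now [ 492.3 -152.7  171.3] [ 3.1405e+00 -1.0000e-04  2.8109e+00] F [ 0.3  0.8 -2.7] t 37.7333 w 18.7 gf 59.0
```

>>> move_arm(targets="-1 0 -0.3 0.5 0 0 0;-1 0 0 1 0 0 0;-1 0 0 1 0 0 0;-1 0 0 0 0 0 0;-1 0 0 0 0 0 0")

```text
clock: 38.15
eef_pos: [489.6, -157.1, 145.3]
tool_rot: [-3.141, -0.003, 2.808]
force: [0.2, 0.3, -1.4]
width: 18.4
gripper_force: 59.0
```

```bash
python3 - <<'E'
from h import *
to((490.3,-155.7,130))
S=grab('scene','s4.png')
s=read_state();t=s['eef_pos']-[0,0,67.5]
x=S['color'][140:240,250:350,::-1];x=cv2.resize(x,None,fx=6,fy=6,interpolation=cv2.INTER_CUBIC)
P=lambda p:np.round((proj(S,p)-[250,140]+.5)*6,1)
print('tip',P(t),'hole@nominal',P((489.5,-157,45)),'1mm x,y',P((490.5,-157,45)),P((489.5,-156,45)))
cv2.imwrite('pics/c4.png',x)
E
```

```text
[-0.02  0.16  1.53]
now [ 489.6 -157.1  145.3] [-3.1415e+00 -2.7000e-03  2.8080e+00] F [ 0.2  0.3 -1.4] t 38.15 w 18.4 gf 59.0
tip [295.6 358.9] hole@nominal [299.1 435.2] 1mm x,y [296.8 436.1] [300.6 436.5]
```

View pics/c4.png

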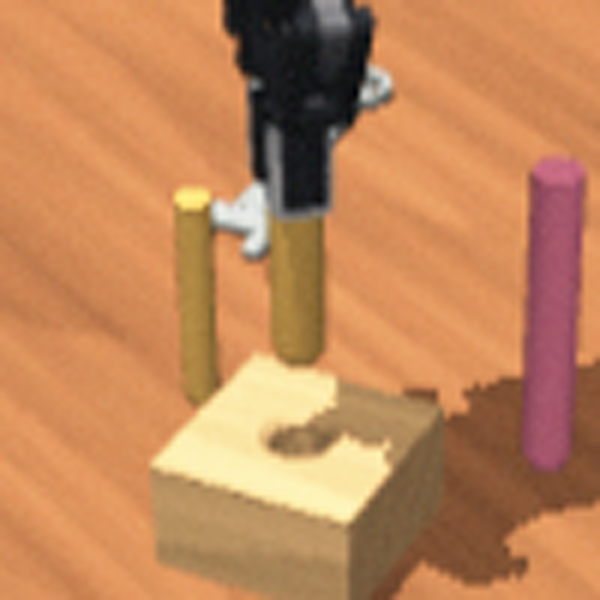

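>>> move_arm(targets="-1 0 0 0 0 0 0;-1 0 0 0 0 0 0;-1 0 0 0 0 0 0")

```text
clock: 38.45
eef_pos: [490.7, -157.6, 146.8]
tool_rot: [3.142, 0.001, 2.808]
force: [0.3, 0.2, -2.6]
width: 18.7
gripper_force: 59.1
```

```bash
python3 -c "
from h import *
to((490.7,-155.9,115))"
```

```text
[0.06 0.17 3.18]
now [ 490.7 -157.6  146.8] [3.1415e+00 7.0000e-04 2.8078e+00] F [ 0.3  0.2 -2.6] t 38.45 w 18.7 gf 59.1
```

>>> move_arm(targets="-1 -0.03 0.17 0.5 0 0 0;-1 0 0 1 0 0 0;-1 0 0 1 0 0 0;-1 0 0 0.4 0 0 0;-1 0 0 0 0 0 0")

```text
clock: 38.87
eef_pos: [490.0, -155.7, 115.8]
tool_rot: [-3.141, -0.003, 2.808]
force: [-0.3, 0.1, -1.9]
width: 18.5
gripper_force: 59.0
```

>>> move_arm(targets="-1 0 0 0 0 0 0;-1 0 0 0 0 0 0;-1 0 0 0 0 0 0;-1 0 0 0 0 0 0")

```text
clock: 39.2
eef_pos: [491.5, -156.2, 117.8]
tool_rot: [3.142, 0.001, 2.808]
force: [0.4, 0.4, -2.3]
width: 18.3
gripper_force: 59.1
```

Good alignment; insert gradually.

>>> move_arm(targets="-1 0 0 0.2 0 0 0;-1 0 0 0.3 0 0 0;-1 0 0 0.3 0 0 0;-1 0 0 0 0 0 0;-1 0 0 0 0 0 0")

```text
clock: 39.62
eef_pos: [491.0, -156.0, 109.2]
tool_rot: [-3.142, -0.001, 2.808]
force: [0.3, -0.3, -2.0]
width: 18.2
gripper_force: 59.1
```

>>> move_arm(targets="-1 0 0 0.2 0 0 0;-1 0 0 0.2 0 0 0;-1 0 0 0 0 0 0")

```text
clock: 39.87
eef_pos: [491.0, -156.0, 105.1]
tool_rot: [-3.142, -0.001, 2.808]
force: [0.0, -0.8, -1.2]
width: 18.9
gripper_force: 59.1
```

>>> move_arm(targets="-1 0 0 0.4 0 0 0;-1 0 0 0.4 0 0 0;-1 0 0 0.4 0 0 0;-1 0 0 0.3 0 0 0;-1 0 0 0 0 0 0")

```text
clock: 40.28
eef_pos: [490.7, -155.9, 89.7]
tool_rot: [-3.142, -0.002, 2.808]
force: [-0.1, -0.7, -2.1]
width: 18.9
gripper_force: 59.1
```

>>> move_arm(targets="-1 0 0 0.3 0 0 0;-1 0 0 0.3 0 0 0;-1 0 0 0.2 0 0 0;-1 0 0 0 0 0 0;-1 0 0 0 0 0 0")

```text
clock: 40.7
eef_pos: [491.2, -156.0, 82.4]
tool_rot: [-3.142, -0.0, 2.808]
force: [-0.6, 0.9, -2.4]
width: 18.6
gripper_force: 59.1
```

>>> move_arm(targets="-1 0 0 0.1 0 0 0;-1 0 0 0.1 0 0 0;-1 0 0 0 0 0 0")

```text
clock: 40.95
eef_pos: [491.2, -156.0, 80.4]
tool_rot: [3.142, -0.0, 2.808]
force: [-0.6, -0.1, -2.5]
width: 18.5
gripper_force: 59.1
```

>>> move_arm(targets="-1 0 0 0.1 0 0 0;-1 0 0 0.05 0 0 0;-1 0 0 0 0 0 0")

```text
clock: 41.2
eef_pos: [491.2, -156.0, 78.9]
tool_rot: [3.142, -0.0, 2.808]
force: [0.4, 0.1, -2.1]
width: 18.5
gripper_force: 59.1
```

>>> move_arm(targets="-1 0 0 0.05 0 0 0;-1 0 0 0.05 0 0 0;-1 0 0 0 0 0 0")

```text
clock: 41.45
eef_pos: [491.2, -156.0, 77.9]
tool_rot: [-3.142, -0.0, 2.808]
force: [-0.2, 0.4, -2.2]
width: 18.7
gripper_force: 59.1
```

>>> move_arm(targets="-1 0 0 0.04 0 0 0;-0.3 0 0 0 0 0 0;0 0 0 0 0 0 0;0.5 0 0 0 0 0 0;1 0 0 0 0 0 0")

```text
clock: 41.87
eef_pos: [491.4, -156.1, 77.7]
tool_rot: [3.142, 0.0, 2.808]
force: [0.0, -0.0, 0.4]
width: 65.2
gripper_force: 0.0
```

>>> move_arm(targets="1 0 0 0 0 0 0;1 0 0 0 0 0 0;1 0 0 0 0 0 0;1 0 0 0 0 0 0")

```text
clock: 42.2
eef_pos: [491.3, -156.1, 77.6]
tool_rot: [-3.142, 0.0, 2.808]
force: [0.5, 0.7, -0.4]
width: 85.8
gripper_force: 0.0
```

>>> move_arm(targets="1 0 0 -1 0 0 0;1 0 0 -2 0 0 0;1 0 0 -3 0 0 0;1 0 0 -3 0 0 0;1 0 0 -3 0 0 0")

```text
clock: 42.62
eef_pos: [490.8, -156.0, 199.5]
tool_rot: [-3.142, -0.0, 2.808]
force: [0.9, 1.2, 1.1]
width: 85.8
gripper_force: 0.0
```

>>> move_arm(targets="1 0 0 -3 0 0 0;1 0 0 -2 0 0 0;1 0 0 0 0 0 0;1 0 0 0 0 0 0;1 0 0 0 0 0 0")

```text
clock: 43.03
eef_pos: [490.6, -155.8, 247.4]
tool_rot: [3.142, -0.001, 2.808]
force: [0.5, 0.1, -0.3]
width: 85.2
gripper_force: 0.0
```

```bash
python3 - <<'E'
from h import *
S=grab('scene','s5.png');to((490,-156,200))
cv2.imwrite('pics/c5.png',cv2.resize(S['color'][140:380,240:420,::-1],None,fx=2.4,fy=2.4,interpolation=cv2.INTER_CUBIC))
E
```

```text
[ 0.02 -0.03  4.68]
now [ 490.4 -155.8  246.8] [-3.1415e+00 -2.0000e-03  2.8078e+00] F [ 0.2  0.3 -0.4] t 43.0833 w 85.4 gf 0.0
```

View pics/c5.png

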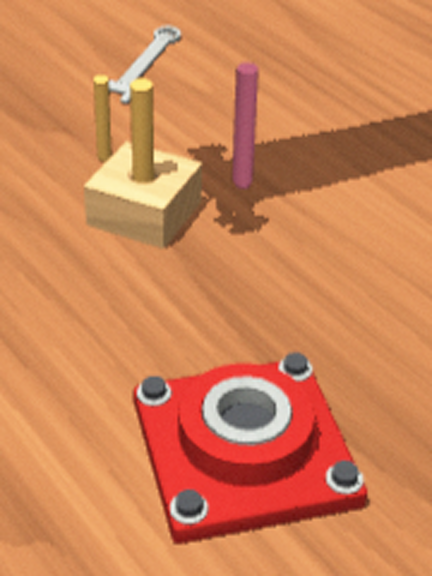

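The drift stands upright in its block at (142,130), and the cup sits low and level in the boss at (247,410). The other things look undisturbed.

```bash
python3 -c "
from h import *
print(order.finish_job())"
```

```text
the job is handed in; nothing more can be done
None
```

The job is handed in at about 43 s of the 64 s allowed: the cup is fully home and level, it held solid under a firm push of about 25 N on two opposite sides of the rim, and the drift is back in its hole and released.

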